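# Clamp the stage, dial the lock open and present it

### The arm

A 6-joint arm with a two-finger parallel gripper is mounted at the origin on the work surface. World frame = base frame: x ahead of the robot, y to its left, z up, the work surface at z = 0. Lengths are in m, angles in rad, forces in N, time in s.
With the tool pointing down it reaches from about 0.425 to 0.95 m from the base axis. Payload 3.5 kg.
Tool frame: the origin (TCP) lies between the finger pads; the fingertips stand 19 mm ahead of it and the grasp point (between the pads) is the TCP; z points along the fingers, y is the line along which they close (so a half turn about z gives the same grasp; the last joint's range is limited). The gripper opens to 85 mm and grips with 20 to 120 N. Pads are 22 mm wide; open, the fingers measure 114 mm over their backs; the gripper's body (76 mm by 85 mm) begins 54 mm behind the grasp point. The pads swing forward as they close: fully open they stand 13 mm farther back than shut.
Start: joints at [1.001, 0.286, 1.577, -0, 1.279, -0.15], TCP at [0.275, 0.616, 0.25] pointing down, gripper open.
Joint ranges: [-2.77, 2.77], [-0.9, 2.22], [0.21, 2.48], [-1.53, 4.67], [0.24, 2.81], [-2.84, 2.84]. Speed limits (rad/s): [2.79, 2.79, 3.14, 3.14, 3.14, 3.14].

### API

Orientations are given as a unit quaternion [x, y, z, w].
In Python, from plant import get_state, cams, ctrl gives the robot as it stands. The module is installed in compiled form; this text tells all that it offers.
- The arm moves only by the tool jog_arm, never from a script. Its argument "deltas" is text: rows parted by semicolons, each of 6 numbers parted by spaces: the shift along the world's x, y, z normalised to -1 to 1, where 1 is 0.02 m, then the turn, a rotation vector about the world's x, y, z normalised to -1 to 1, where 1 is 0.1 rad. In form: x y z ax ay az; .... A call has 1 to 20 rows; each row shifts and turns the commanded pose from where the row before left it; what a row does not reach is not made up. A row lasts 1/8 s, in which the tool goes at most 62.5 mm and 10.7 degrees, less where a joint would pass 70% of its speed; a pose out of reach is approached as far as the arm can. A call with a number of a shift or a turn outside -1 to 1 is refused whole. A call with a gripper value outside its range is refused whole. "gripper" is the opening, from 0 (shut) to 1 (fully open), set as the call begins (left out, the last holds). The fingers move at their own pace and stop on an object; "squeeze" is the grip in N (left out, the last holds). Time passes only in rows, so rows that do not move let the fingers close. It gives the time, the measured TCP pose, the force, the opening and the grip force at its end, in the units of the state.
- get_state(): the state, without advancing time (a new reading comes with each control period).
- cams.read_camera(name): name is "scene" or "top"; returns a dict with "color" (420x560x3 uint8, blue, green, red), "vfov" (degrees; the focal length in pixels is half the picture's height over the tangent of half this angle, whatever the lens; pixels are square), "cx", "cy" (the principal point, pixels), "distortion" ([k1, k2, p1, p2, k3] as OpenCV has them; the pictures are not rectified), "rvec" (rotation vector, rad) and "tvec" (3), from world to camera coordinates, as OpenCV has them. Camera axes: x right, y down, z forward; pixel columns grow to the right and rows downward; lengths in m; the calibration is good to about 2 mm. A picture is of the moment at which its call begins. There is no depth.
- ctrl.sign_off(): hands the job in; it is judged then, once.
The state is a dict: "time": time; "qpos": joint angles; "dq": joint speeds; "joint_efforts": joint torques, N m; "eef_pos": TCP position; "tcp_rot": TCP orientation; "contact_force": force on the tool from outside, world axes, zero at the start; "wrist_torque": the same for the moment, N m; "opening": opening from 0.0 (shut) to 1.0 (fully open); "finger_force": force on a finger pad.
Only numpy, scipy, OpenCV 4.12 (cv2) and the standard library are available. Lean on these libraries where they do the work, as an engineer would, in place of code of your own. Each camera call takes 0.05 s, during which the arm holds its last target. There are 200 camera calls.

### The job

First flip the red cam lever fully over, outward away from the lock, so that the sliding stage is clamped. Then turn the black dial click by click until its white pointer stands at the red mark on the blue case, pull the shackle fully open, and lift the lock out of its nest by the shackle. Finish while still holding it up in the gripper, open, still and level with the dial on top, at least 10 cm higher than it lay; leave the other things on the bench alone.

Things in the scene. Friction and masses are not known exactly. Their poses are not given: they have to be found in the camera images.
- station: Fixed test station: aluminium base plate 270 x 215 x 10 mm with a rail along its x axis. Origin on the bench under the middle of the rail; x along the rail, z up. The plate spans x -145 to 125, y -85 to 130 mm from the origin. The red cam lever stands between two steel cheeks at y = +76 mm, x = 0; the cheeks span x -21 to 21 mm and reach 36 mm above the bench.
- stage (a joint): Black sliding stage on the rail with a grey nest for the lock; value in m, -0.03 to 0.03, positive along the station's +x. Top of the stage 32 mm above the bench, nest walls 14 mm higher. It slides at about 1 N while the lever is free; clamped it stands about 15 N. It spans x -42 to 58, y -57 to 57 mm from its middle.
- lever (a joint): Angle of the red cam lever, rad. 0 = free, upright (leans 0.1 rad to the lock); grows as the top swings outward to the station's +y; 1.08 = end stop, clamped (leans 0.98 outward). Hinge along the station's x at y = 76 mm, 30 mm above the bench. Stays where left; from about 0.4 it stiffens as the cam bites, up to about 0.15 N m; past 1.0 it is over centre.
- lever_tip (a point): Centre of the red ball (24 mm diameter) at the lever's end, 75 mm from the hinge; the shaft is 10 mm thick. Height 105 mm when free, 72 mm when clamped.
- lock: Loose combination padlock, 0.2 to 0.35 kg, lying on its back in the nest (2 mm clearance each side): blue case 62 x 62 x 24 mm, black dial on top, steel shackle towards its -x. Origin at the centre of the case's underside, z up, axes parallel to the station's; in the nest the origin is 32 mm above the bench, 0 mm off the stage's middle.
- dial (a joint): Angle of the dial, rad, positive counterclockwise from above, -1.85 to 0.8. It clicks into a notch every 0.35. 0 = the notch where the white pointer stands at the red mark on the case edge nearest the shackle, and the shackle is free (within 0.1 either way); elsewhere the shackle is blocked within 3 mm. Starts negative. About 0.1 N m turns it over a click; freed, it springs into the nearest notch.
- dial_grip (a point): Middle of the dial's grip bar, on the dial's axis. Bar 36 mm long, 10 wide, 20 high (10 above and below this point), on a disc of 42 mm diameter whose top is 10 mm below this point. The point's x axis runs along the bar; the white pointer is at the -x end. In the nest the point is 73 mm above the bench.
- shackle (a joint): How far the shackle is pulled out, m: 0 = shut, 0.018 = fully open at its stop. It slides stiffly, about 4 N, along the lock's -x and stays where it is left.
- shackle_grip (a point): Midway between the shackle's two parallel legs, mid thickness, 44 mm above the bench in the nest. Legs 8 mm thick along the lock's x, outer width 44 mm along y, straight for 14 mm outward (-x); cross bar centred 20 mm outward. Shut, it is 54 mm from the lock's centre, 16 mm from the nest wall. Fingers fit outside the legs: only the rail (28 mm wide, 22 high) and plate (10 high) lie below.
- cup: White ceramic cup, 76 mm across, 85 mm high, standing by; origin centre of its foot. Leave alone.
- jar: Amber jar, 48 mm across, 70 mm high; origin centre of its foot. Leave alone.
- driver: Yellow-handled screwdriver lying on the bench. Leave alone.
- partbin: Small red open parts bin 90 x 70 x 35 mm; origin centre of its underside. Leave alone.
Things that resemble listed ones, but are neither listed nor needed, are in the scene too. Leave any green or turquoise look-alike of the lock alone.

How it is judged:
By the outcome, as a careful person would: the job done as asked, in the order asked, and still so for the second after the job is handed in, while the arm keeps its last pose, push and grip.
It also fails if it takes over 56 s, if anything falls off the work surface, if the arm or the gripper's body presses on something with over 40 N, if the wrist force passes 120 N, or if a joint passes its speed limit or range.

## Working session

There is one attempt and no reset: what is moved stays moved. The work goes in short steps, Python scripts to look and compute and a tool call to move; the robot and the scene stay as the last step left them, time stands still between calls to the robot, and variables do not carry over. Pictures are saved under pics/ and viewed, at most 10 in all, crops included, and the job is handed in when it is done.

Besides the shell and the picture viewer there is one more tool, called as name(argument=value, ...) on one line, values as JSON. jog_arm: Moves the arm, as the interface text tells. Its arguments: {"type":"object","properties":{"deltas":{"type":"string"},"gripper":{"type":"number"},"squeeze":{"type":"number"}},"required":["deltas"]}

```bash
mkdir -p pics; cat > h.py <<'E'
import numpy as np, cv2
from plant import get_state, cams, ctrl
def read(n):
    c=cams.read_camera(n); h=c["color"].shape[0]; f=h/2/np.tan(np.radians(c["vfov"])/2)
    c["K"]=np.array([[f,0,c["cx"]],[0,f,c["cy"]],[0,0,1.]]); c["D"]=np.array(c["distortion"],float)
    c["R"]=cv2.Rodrigues(np.array(c["rvec"],float))[0]; c["t"]=np.array(c["tvec"],float).ravel(); return c
def ray(c,p):
    u=cv2.undistortPoints(np.array([[p]],float),c["K"],c["D"]).ravel()
    return -c["R"].T@c["t"], c["R"].T@np.array([u[0],u[1],1])
def onz(c,p,z):
    o,d=ray(c,p); return o+d*(z-o[2])/d[2]
def two(c1,p1,c2,p2):
    o1,d1=ray(c1,p1);o2,d2=ray(c2,p2)
    s=np.linalg.lstsq(np.c_[d1,-d2],o2-o1,rcond=None)[0]
    a=o1+d1*s[0];b=o2+d2*s[1]; return (a+b)/2,np.linalg.norm(a-b)
def proj(c,X):
    return cv2.projectPoints(np.array(X,float).reshape(-1,1,3),np.array(c["rvec"],float),c["t"],c["K"],c["D"])[0].reshape(-1,2)
E
python3 - <<'E'
from h import *
for n in("scene","top"):
    c=read(n); cv2.imwrite(f"pics/{n}0.png",c["color"]); print(n,-c["R"].T@c["t"],c["R"][2])
s=get_state();print(s)
E
```

```text
scene [1.25748237 0.52103199 0.80142615] [-0.58440634 -0.47959441 -0.65456736]
top [ 0.53749771 -0.01140771  1.12591048] [ 0.04619669  0.02540608 -0.99860923]
{'time': 0.1, 'qpos': array([ 1.00101319e+00,  2.87149263e-01,  1.57805427e+00, -4.58664094e-05,
        1.27861132e+00, -1.49991124e-01]), 'dq': array([-0.00083655, -0.00195981, -0.00118825,  0.00165283,  0.00012513,
       -0.00208906]), 'joint_efforts': array([-4.58326995e-04, -4.07293081e+01, -2.93699867e+01, -2.00419408e-04,
        3.36440709e-03, -2.66882000e-05]), 'eef_pos': array([0.27477789, 0.61592018, 0.24902451]), 'tcp_rot': array([ 2.08351579e-01,  9.78053365e-01, -1.04765100e-03, -3.70747255e-04]), 'contact_force': array([-0.3580133 , -0.37465474, -0.00784018]), 'wrist_torque': array([ 0.04514231,  0.02138883, -0.00623455]), 'finger_force': 0.0, 'opening': 0.9986667907047416}
```

View pics/scene0.png

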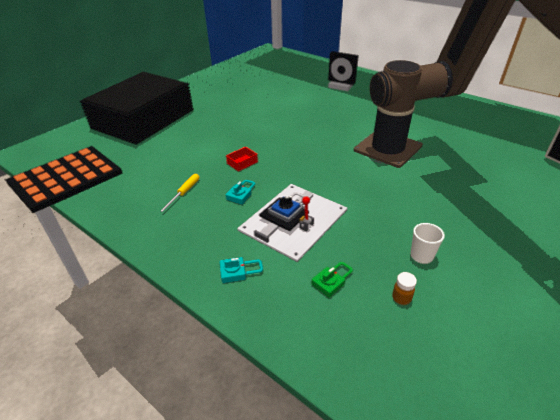

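View pics/top0.png

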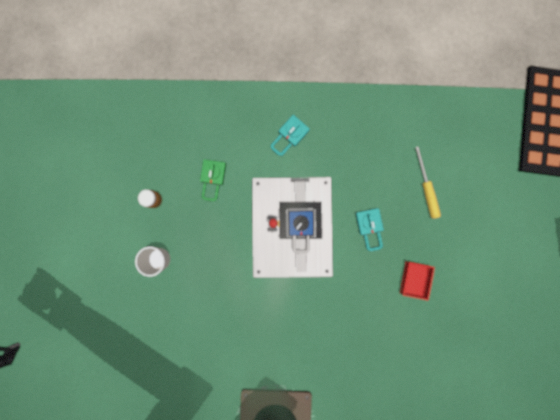

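The scene shows one blue lock in the station's nest at top (301,223), scene (286,205), with the shackle toward the robot. The look-alikes are turquoise at top (294,128) and (371,222), and green at (212,172). Only the blue one fits: it is blue and sits in the nest. I'll confirm with a crop and measure.

```bash
cat > m.py <<'E'
from h import *
import sys
tag=sys.argv[1]
t=read("top"); s=read("scene")
def big(c,m,roi):
    x0,y0,x1,y1=roi; k=np.zeros_like(m); k[y0:y1,x0:x1]=m[y0:y1,x0:x1]
    n,l,st,ce=cv2.connectedComponentsWithStats(k); i=1+np.argmax(st[1:,4]); return (l==i).astype(np.uint8),ce[i],st[i,4]
R={"top":(240,165,345,290),"scene":(230,175,355,265)}
def masks(c,n):
    h=cv2.cvtColor(c["color"],cv2.COLOR_BGR2HSV); H,S,V=cv2.split(h)
    blue=((H>105)&(H<130)&(S>110)&(V>50)).astype(np.uint8); red=(((H<6)|(H>174))&(S>150)&(V>80)).astype(np.uint8)
    return blue,red,(~((H>50)&(H<85)&(S>90))).astype(np.uint8)
b,r,w=masks(t,"top"); bs,rs,ws=masks(s,"scene")
wm,_,a=big(t,w,R["top"])
cn=max(cv2.findContours(wm,0,2)[0],key=cv2.contourArea)
P=np.array([onz(t,p[0].astype(float),.01)[:2] for p in cn],np.float32)
rect=cv2.minAreaRect(P); print("plate",rect)
bm,bc,a=big(t,b,R["top"]); cn=cv2.convexHull(max(cv2.findContours(bm,0,2)[0],key=cv2.contourArea))
rb=cv2.minAreaRect(np.array([onz(t,p[0].astype(float),.056)[:2] for p in cn],np.float32)); print("lock",rb,a)
_,rc,a=big(t,r,R["top"]); _,rcs,a2=big(s,rs,R["scene"]); print("ball px",rc,a,rcs,a2, "3d",two(t,rc,s,rcs), "on z.105",onz(t,rc,.105),"on .072",onz(t,rc,.072))
A=cv2.resize(t["color"][170:285,245:340],None,fx=4.2,fy=4.2,interpolation=cv2.INTER_CUBIC)
B=cv2.resize(s["color"][180:260,235:350],None,fx=3.4,fy=3.4,interpolation=cv2.INTER_CUBIC)
o=np.zeros((max(A.shape[0],B.shape[0]),A.shape[1]+B.shape[1],3),np.uint8);o[:A.shape[0],:A.shape[1]]=A;o[:B.shape[0],A.shape[1]:]=B
cv2.imwrite(f"pics/c{tag}.png",o); print(o.shape)
E
python3 m.py 1
```

```text
plate ((0.5386496186256409, -0.028939545154571533), (0.3385164439678192, 0.2850956916809082), 1.3568421602249146)
lock ((0.5494222640991211, -0.06106359139084816), (0.05732741951942444, 0.039104852825403214), 1.4838801622390747) 155
ball px [272.8   222.625] 40 [305.80681818 205.375     ] 88 3d (array([0.54830541, 0.02019454, 0.08484798]), np.float64(0.00140626569819848)) on z.105 [0.54768939 0.02013969 0.105     ] on .072 [0.54801883 0.02115943 0.072     ]
(483, 790, 3)
```

View pics/c1.png

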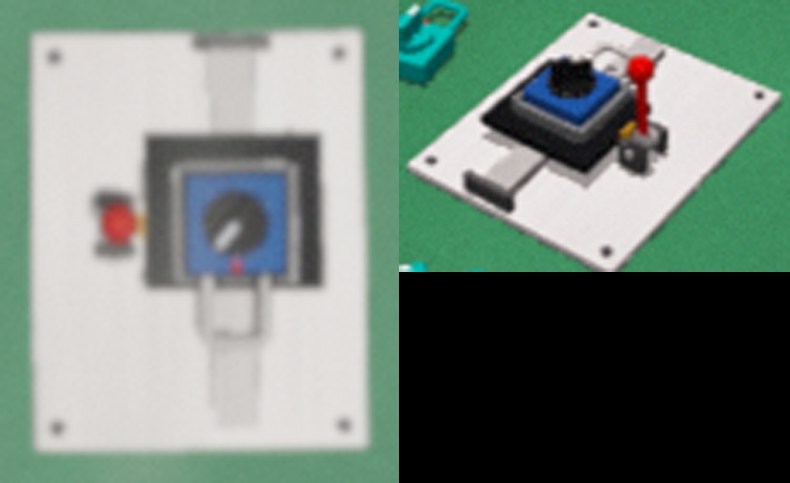

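The crop confirms the blue lock in the nest with the shackle toward the robot. The red mark is at crop (236,265), i.e. top (301,233), and the white pointer lies lower-left, at crop (218,248). The lever is upright at crop (118,222). Next I'll fit the plate, lock and dial more precisely.

```bash
cat > m2.py <<'E'
from h import *
t=read("top")
px=lambda p:(p[0]/4.2+245-.38,p[1]/4.2+170-.38)
h=cv2.cvtColor(t["color"],cv2.COLOR_BGR2HSV); H,S,V=cv2.split(h)
# plate: bright unsaturated pixels
m=((S<60)&(V>110)).astype(np.uint8); k=np.zeros_like(m); k[165:290,240:345]=m[165:290,240:345]
cn=np.vstack(cv2.findContours(k,0,2)[0]); rect=cv2.minAreaRect(np.array([onz(t,p[0].astype(float),.01)[:2] for p in cn if True],np.float32)); print("plate",rect)
pts=np.array([onz(t,px(p),.01)[:2] for p in [(30,33),(362,30),(370,447),(35,452)]])
print(np.round(pts,4), np.linalg.norm(np.diff(pts,axis=0),axis=1))
c=pts.mean(0); ex=(pts[0]+pts[1]-pts[2]-pts[3]); ex/=np.linalg.norm(ex); ey=np.array([-ex[1],ex[0]])
O=c+ex*.010-ey*.0225; print("origin",O,"yaw",np.arctan2(ex[1],ex[0]))
lk=np.array([onz(t,px(p),.056)[:2] for p in [(184,171),(288,171),(289,277),(184,277)]]); print("lock",lk.mean(0),np.linalg.norm(np.diff(lk,axis=0),axis=1))
print("rail ends stage",[onz(t,px(p),.032)[:2] for p in [(147,136),(320,136),(323,286),(147,287)]])
wp=(V>150)&(S<60); ys,xs=np.nonzero(wp[214:234,291:312]); 
q=[(x+291,y+214) for x,y in zip(xs,ys)]; print(q)
print("shackle bar",onz(t,px((233,333)),.044), "redmark",onz(t,px((236,266)),.056))
for p in [(240,223),(217,249)]: print("ptr",onz(t,px(p),.083))
print("dial c",onz(t,px((235,222)),.063))
E
python3 m2.py
```

```text
plate ((0.5292420387268066, -0.02924257516860962), (0.29487815499305725, 0.22105249762535095), 2.4216177463531494)
[[ 0.6708  0.0841]
 [ 0.678  -0.132 ]
 [ 0.4085 -0.1429]
 [ 0.399   0.0729]] [0.21626005 0.26969159 0.21602903]
origin [ 0.54997772 -0.0515304 ] yaw 0.04076063547608523
lock [ 0.54930164 -0.0515503 ] [0.06460339 0.06574588 0.06505359]
rail ends stage [array([0.60401731, 0.00564962]), array([ 0.60682111, -0.10431094]), array([ 0.51172938, -0.10830815]), array([0.50808821, 0.00311367])]
[(np.int64(300), np.int64(223)), (np.int64(299), np.int64(224)), (np.int64(300), np.int64(224)), (np.int64(301), np.int64(224)), (np.int64(298), np.int64(225)), (np.int64(299), np.int64(225)), (np.int64(300), np.int64(225)), (np.int64(297), np.int64(226)), (np.int64(298), np.int64(226)), (np.int64(299), np.int64(226)), (np.int64(300), np.int64(226)), (np.int64(297), np.int64(227)), (np.int64(298), np.int64(227)), (np.int64(299), np.int64(227)), (np.int64(296), np.int64(228)), (np.int64(297), np.int64(228)), (np.int64(298), np.int64(228)), (np.int64(296), np.int64(229))]
shackle bar [ 0.4811269  -0.05164712  0.044     ] redmark [ 0.52323091 -0.05203926  0.056     ]
ptr [ 0.5496305  -0.05279975  0.083     ]
ptr [ 0.53354853 -0.0392845   0.083     ]
dial c [ 0.55039827 -0.0504984   0.063     ]
```

Measured against the given sizes:
- **Station:** origin (0.550, -0.0515), yaw 0.041. The plate measures 216x270 mm, which matches.
- **Lock:** in the nest, stage near 0.
- **Ball:** z close to 0.105, so the lever is free.
- **Dial:** about -0.7, two clicks short.

I'll go to the inner side of the lever with the gripper shut.

jog_arm(deltas="0.43 -1 0 0 0 -0.35;0.43 -1 0 0 0 -0.35;0.43 -1 0 0 0 -0.35;0.43 -1 0 0 0 -0.35;0.43 -1 0 0 0 -0.35;0.43 -1 0 0 0 -0.35;0.43 -1 0 0 0 -0.35;0.43 -1 0 0 0 -0.35;0.43 -1 0 0 0 -0.35;0.43 -1 0 0 0 -0.35;0.43 -1 0 0 0 -0.35;0.43 -1 0 0 0 -0.35;0.43 -1 0 0 0 -0.35;0.43 -1 0 0 0 -0.35;0.43 -1 0 0 0 -0.35;0.43 -1 0 0 0 -0.35;0.43 -1 0 0 0 -0.35;0.43 -1 0 0 0 -0.35;0.43 -1 0 0 0 -0.35;0.43 -1 0 0 0 -0.35", gripper=0)

```text
time: 2.75
eef_pos: [0.4473, 0.2151, 0.2504]
tcp_rot: [0.532, 0.847, 0.0, 0.0]
contact_force: [-0.0, 1.3, 0.2]
opening: 0.002
finger_force: 0.0
```

jog_arm(deltas="0.425 -0.975 0 0 0 -0.34;0.425 -0.975 0 0 0 -0.34;0.425 -0.975 0 0 0 -0.34;0.425 -0.975 0 0 0 -0.34;0.425 -0.975 0 0 0 -0.34;0.425 -0.975 0 0 0 -0.34;0.425 -0.975 0 0 0 -0.34;0.425 -0.975 0 0 0 -0.34;0.425 -0.975 0 0 0 -0.34;0.425 -0.975 0 0 0 -0.34;0.425 -0.975 0 0 0 -0.34;0.425 -0.975 0 0 0 -0.34;0 0 -0.9 0 0 0;0 0 -0.9 0 0 0;0 0 -0.9 0 0 0;0 0 -0.9 0 0 0;0 0 -0.9 0 0 0;0 0 0 0 0 0")

```text
time: 5.0
eef_pos: [0.5478, -0.0172, 0.158]
tcp_rot: [0.692, 0.722, -0.001, -0.002]
contact_force: [0.1, -0.2, 0.1]
opening: 0.002
finger_force: 0.0
```

jog_arm(deltas="0 0 -0.85 0 0 0;0 0 -0.85 0 0 0;0 0 -0.8 0 0 0;-0.01 0.35 0 0 0 0;-0.01 0.35 0 0 0 0;-0.01 0.35 0 0 0 0;-0.01 0.35 0 0 0 0;-0.01 0.35 -0.05 0 0 0;-0.01 0.35 -0.1 0 0 0;-0.01 0.35 -0.1 0 0 0;-0.01 0.35 -0.1 0 0 0;-0.01 0.3 -0.1 0 0 0;-0.01 0.3 -0.1 0 0 0;-0.01 0.3 -0.1 0 0 0;-0.01 0.3 -0.1 0 0 0;0 0.2 0 0 0 0;0 0 0 0 0 0")

```text
time: 7.12
eef_pos: [0.5449, 0.0649, 0.0934]
tcp_rot: [0.691, 0.722, -0.003, -0.001]
contact_force: [-1.2, -6.2, -0.2]
opening: -0.004
finger_force: 2.7
```

```bash
python3 m.py 2
```

```text
plate ((0.5386496186256409, -0.028939545154571533), (0.3385164439678192, 0.2850956916809082), 1.3568421602249146)
lock ((0.5492204427719116, -0.05322940647602081), (0.057325176894664764, 0.054762598127126694), 1.4838801622390747) 176Traceback (most recent call last):
  File "m.py", line 20, in <module>
    _,rc,a=big(t,r,R["top"]); _,rcs,a2=big(s,rs,R["scene"]); print("ball px",rc,a,rcs,a2, "3d",two(t,rc,s,rcs), "on z.105",onz(t,rc,.105),"on .072",onz(t,rc,.072))
           ~~~^^^^^^^^^^^^^^
  File "m.py", line 7, in big
    n,l,st,ce=cv2.connectedComponentsWithStats(k); i=1+np.argmax(st[1:,4]); return (l==i).astype(np.uint8),ce[i],st[i,4]
                                                       ~~~~~~~~~^^^^^^^^^^
    return _wrapfunc(a, 'argmax', axis=axis, out=out, **kwds)
    return bound(*args, **kwds)
ValueError: attempt to get argmax of an empty sequence
```

jog_arm(deltas="0 0.2 0 0 0 0;0 0.15 0 0 0 0;0 0 0 0 0 0")

```text
time: 7.6
eef_pos: [0.5457, 0.0665, 0.0942]
tcp_rot: [0.69, 0.724, -0.007, 0.004]
contact_force: [-2.8, -25.6, -1.0]
opening: 0.0
finger_force: 10.2
```

The stop has been reached: 25 N and no further motion. I'll back off, rise and look.

jog_arm(deltas="0 -0.5 0 0 0 0;0 -0.5 0.5 0 0 0;0 -0.5 1 0 0 0;0 -0.5 1 0 0 0.9;0 -0.5 1 0 0 0.9;0 -0.5 1 0 0 0.9;0 -0.5 0 0 0 0.9;0 -0.5 0 0 0 0.9;0 -0.5 0 0 0 0.9;0 -0.5 0 0 0 0.9;0 -0.5 0 0 0 0.9;0 -0.4 0 0 0 0.9;0 0 0 0 0 0.6;0 0 0 0 0 0", gripper=0.45)

```text
time: 9.35
eef_pos: [0.5468, -0.0441, 0.1859]
tcp_rot: [0.323, 0.946, 0.0, 0.0]
contact_force: [-0.0, 0.5, 0.3]
opening: 0.451
finger_force: 0.0
```

```bash
cat > m3.py <<'E'
from h import *
import sys
t=read("top"); s=read("scene")
A=cv2.resize(t["color"][170:285,245:340],None,fx=4.2,fy=4.2,interpolation=cv2.INTER_CUBIC)
B=cv2.resize(s["color"][150:260,235:350],None,fx=3.4,fy=3.4,interpolation=cv2.INTER_CUBIC)
o=np.zeros((max(A.shape[0],B.shape[0]),A.shape[1]+B.shape[1],3),np.uint8);o[:A.shape[0],:A.shape[1]]=A;o[:B.shape[0],A.shape[1]:]=B
cv2.imwrite(f"pics/c{sys.argv[1]}.png",o)
def red(c):
    H,S,V=cv2.split(cv2.cvtColor(c["color"],cv2.COLOR_BGR2HSV)); return ((((H<6)|(H>174))&(S>150)&(V>80))).astype(np.uint8)
O=np.array([.550,-.0515]);y=.041;ex=np.array([np.cos(y),np.sin(y)]);ey=np.array([-ex[1],ex[0]])
for a in(0,1.0,1.08): 
    q=O+ey*(.076+.075*np.sin(a-.1)); X=[*q,.03+.075*np.cos(a-.1)]; print(a,np.round(X,4),proj(t,X),proj(s,X))
for c,(x0,y0,x1,y1) in((t,(235,200,300,245)),(s,(290,180,345,240))):
    n,l,st,ce=cv2.connectedComponentsWithStats(red(c)[y0:y1,x0:x1]); print([(st[i,4],ce[i]+[x0,y0]) for i in range(1,n)])
E
python3 m3.py 2; python3 -c "
from h import *
print(get_state()['eef_pos'],get_state()['qpos'])"
```

```text
0 [0.5472 0.017  0.1046] [[274.07603957 222.86035698]] [[305.51924696 199.25235283]]
1.0 [0.5445 0.0831 0.0766] [[248.56420042 223.3397364 ]] [[325.22567666 215.88001302]]
1.08 [0.5443 0.0867 0.0718] [[247.36322613 223.37611031]] [[326.22271925 217.69036445]]
[(np.int32(52), array([247.42307692, 223.15384615])), (np.int32(1), array([261., 223.]))]
[(np.int32(92), array([320.79347826, 218.90217391]))]
[ 0.54676234 -0.04418856  0.18568832] [-2.65860549e-01  7.18036500e-02  1.94623726e+00  5.78438803e-04
  1.12311675e+00 -1.17855357e+00]
```

View pics/c2.png

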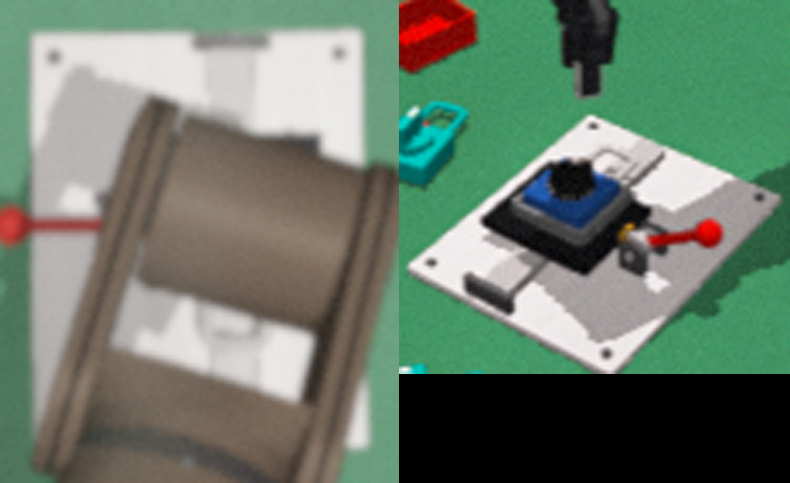

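The lever is fully over: the ball is at top (247.4,223.2), and the prediction for 1.08 is (247.4,223.4). In scene it is at about (321,219), leaning outward. The lock is still in place. Next, descend on the dial bar.

jog_arm(deltas="0.08 -0.18 -0.8 0 0 0;0.08 -0.18 -0.8 0 0 0;0 0 -0.8 0 0 0;0 0 -0.8 0 0 0;0 0 -0.8 0 0 0;0 0 -0.6 0 0 0;0 0 -0.35 0 0 0;0 0 0 0 0 0")

```text
time: 10.45
eef_pos: [0.5497, -0.0517, 0.0858]
tcp_rot: [0.323, 0.946, -0.0, -0.0]
contact_force: [0.3, -0.2, 0.4]
opening: 0.456
finger_force: 0.0
```

jog_arm(deltas="0 0 0 0 0 0;0 0 0 0 0 0;0 0 0 0 0 0;0 0 0 0 0 0;0 0 0 0 0 0", gripper=0, squeeze=30)

```text
time: 11.08
eef_pos: [0.5504, -0.052, 0.0871]
tcp_rot: [0.323, 0.946, -0.0, 0.001]
contact_force: [-0.8, -1.0, 4.3]
opening: 0.103
finger_force: 33.1
```

jog_arm(deltas="0 0 0.07 0 0 0.5;0 0 0 0 0 0.5;0 0 0 0 0 0.5;0 0 0 0 0 0.5;0 0 0 0 0 0.5;0 0 0 0 0 0.5;0 0 0 0 0 0.5;0 0 0 0 0 0;0 0 0 0 0 0")

```text
time: 12.2
eef_pos: [0.5495, -0.0517, 0.0872]
tcp_rot: [0.154, 0.988, 0.0, -0.0]
contact_force: [-0.2, -1.3, -1.7]
opening: 0.11
finger_force: 32.4
```

```bash
python3 -c "
from h import *
s=get_state()
print(s['eef_pos'],s['tcp_rot'],s['wrist_torque'],s['contact_force'],s['opening'])"
```

```text
[ 0.54954601 -0.0516658   0.08723186] [ 1.53650527e-01  9.88125177e-01  1.01547240e-04 -3.72753431e-04] [-0.03292196 -0.14451828 -0.00614292] [-0.24248735 -1.27535568 -1.70993357] 0.10982515162600226
```

jog_arm(deltas="0 0 0 0 0 0.5;0 0 0 0 0 0.5;0 0 0 0 0 0.5;0 0 0 0 0 0.5;0 0 0 0 0 0.5;0 0 0 0 0 0.5;0 0 0 0 0 0.5;0 0 0 0 0 0;0 0 0 0 0 0")

```text
time: 13.32
eef_pos: [0.5494, -0.0515, 0.0872]
tcp_rot: [-0.021, 1.0, 0.0, -0.001]
contact_force: [-0.0, 1.6, -1.8]
opening: 0.103
finger_force: 32.3
```

```bash
python3 -c "
from h import *
s=get_state()
print(s['eef_pos'],s['tcp_rot'],s['wrist_torque'],s['contact_force'],s['opening'])"
```

```text
[ 0.54936773 -0.05152159  0.08723672] [-2.06236318e-02  9.99787076e-01  3.10184767e-04 -6.09418199e-04] [0.07154547 0.04380592 0.02743663] [-0.04564331  1.61785913 -1.83502979] 0.1029702864445658
```

jog_arm(deltas="0 0 0 0 0 0;0 0 0 0 0 0;0 0 1 0 0 0;0 0 1 0 0 0;-1 0 1 0 0 0;-1 0 1 0 0 0;-1 0 0 0 0 0;-1 0 0 0 0 0;-1 0 0 0 0 0;0 0 0 0 0 0", gripper=0.75)

```text
time: 14.58
eef_pos: [0.4493, -0.0517, 0.1678]
tcp_rot: [-0.021, 1.0, -0.0, 0.0]
contact_force: [0.3, -0.6, 0.5]
opening: 0.75
finger_force: 0.0
```

```bash
python3 m3.py 3
```

```text
0 [0.5472 0.017  0.1046] [[274.07603957 222.86035698]] [[305.51924696 199.25235283]]
1.0 [0.5445 0.0831 0.0766] [[248.56420042 223.3397364 ]] [[325.22567666 215.88001302]]
1.08 [0.5443 0.0867 0.0718] [[247.36322613 223.37611031]] [[326.22271925 217.69036445]]
[(np.int32(53), array([247.88679245, 223.        ])), (np.int32(8), array([262.5, 223. ]))]
[(np.int32(3), array([290.66666667, 199.33333333])), (np.int32(92), array([320.61956522, 218.85869565]))]
```

View pics/c3.png

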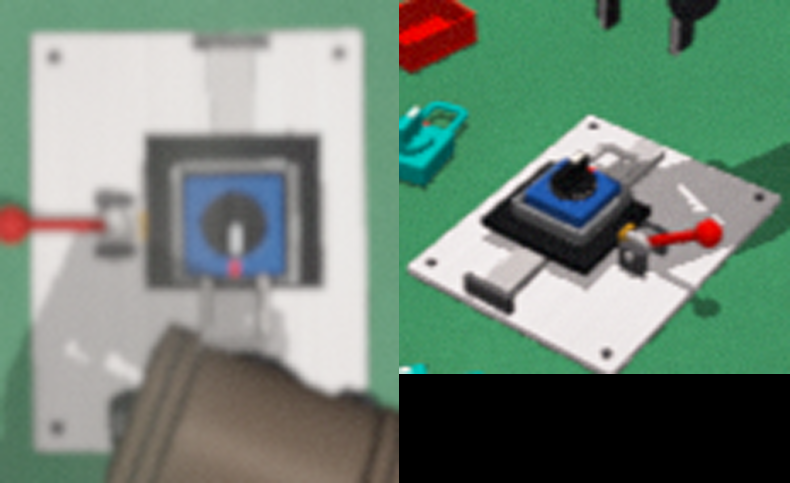

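The pointer, crop (236,240), now stands at the red mark, crop (235,268). The lever is still over and the shackle legs are clear. On to the shackle.

jog_arm(deltas="0.8 -0.1 0 0 0 0;0.8 0 0 0 0 0;0.7 0 0 0 0 0;0 0 -0.9 0 0 0;0 0 -0.9 0 0 0;0 0 -0.9 0 0 0;0 0 -0.9 0 0 0;0 0 -0.9 0 0 0;0 0 -0.8 0 0 0;0 0 -0.5 0 0 0;0 0 -0.4 0 0 0;0 0 0 0 0 0")

```text
time: 16.18
eef_pos: [0.4957, -0.0537, 0.0433]
tcp_rot: [-0.021, 1.0, 0.0, -0.0]
contact_force: [-0.3, -0.3, 0.8]
opening: 0.747
finger_force: 0.0
```

jog_arm(deltas="0 0 0 0 0 0;0 0 0 0 0 0;0 0 0 0 0 0;0 0 0 0 0 0;0 0 0 0 0 0", gripper=0, squeeze=60)

```text
time: 16.8
eef_pos: [0.4964, -0.054, 0.0444]
tcp_rot: [-0.021, 1.0, -0.0, 0.001]
contact_force: [-1.2, -0.4, 5.9]
opening: 0.499
finger_force: 60.8
```

jog_arm(deltas="0 0 0.05 0 0 0;-0.15 -0.006 0 0 0 0;-0.15 -0.006 0 0 0 0;-0.15 -0.006 0 0 0 0;-0.15 -0.006 0 0 0 0;-0.15 -0.006 0 0 0 0;-0.15 -0.006 0 0 0 0;0 0 0 0 0 0", squeeze=90)

```text
time: 17.8
eef_pos: [0.4775, -0.0547, 0.0448]
tcp_rot: [-0.021, 1.0, -0.0, -0.0]
contact_force: [2.9, -0.8, 0.4]
opening: 0.495
finger_force: 91.2
```

jog_arm(deltas="-0.1 0 0 0 0 0;0 0 0 0 0 0")

```text
time: 18.05
eef_pos: [0.477, -0.0546, 0.045]
tcp_rot: [-0.021, 1.0, -0.0, 0.002]
contact_force: [5.8, -0.6, -3.1]
opening: 0.491
finger_force: 91.5
```

jog_arm(deltas="-0.1 0 0 0 0 0;0 0 0 0 0 0")

```text
time: 18.3
eef_pos: [0.4768, -0.0546, 0.0454]
tcp_rot: [-0.02, 1.0, -0.0, 0.004]
contact_force: [12.3, 1.2, -6.1]
opening: 0.488
finger_force: 91.8
```

At the stop: 12 N and no further travel. I'll relax, squeeze more and lift.

jog_arm(deltas="0.07 0 0 0 0 0;0.05 0 0 0 0 0;0 0 0 0 0 0;0 0 0.2 0 0 0;0 0 0.3 0 0 0;0 0 0.4 0 0 0;0 0 0.4 0 0 0;0 0 0.5 0 0 0;0 0 0.6 0 0 0;0 0 0.7 0 0 0;0 0 0.7 0 0 0;0 0 0.7 0 0 0;0 0 0.7 0 0 0;0 0 0.7 0 0 0;0 0 0.6 0 0 0;0 0 0.4 0 0 0;0 0 0.2 0 0 0;0 0 0 0 0 0;0 0 0 0 0 0", squeeze=120)

```text
time: 20.68
eef_pos: [0.4759, -0.0544, 0.1861]
tcp_rot: [-0.021, 1.0, 0.0, -0.001]
contact_force: [0.3, 0.3, -2.2]
opening: 0.486
finger_force: 122.7
```

```bash
python3 - <<'E'
from h import *
s=get_state(); print(s['eef_pos'],s['tcp_rot'],s['wrist_torque'],s['contact_force'])
t=read("top");c=read("scene")
A=cv2.resize(t["color"][170:285,245:340],None,fx=4,fy=4,interpolation=cv2.INTER_CUBIC)
B=cv2.resize(c["color"][110:240,250:345],None,fx=4.2,fy=4.2,interpolation=cv2.INTER_CUBIC)
o=np.zeros((546,780,3),np.uint8);o[:A.shape[0],:A.shape[1]]=A;o[:B.shape[0],380:380+B.shape[1]]=B[:,:400]
cv2.imwrite("pics/c4.png",o)
E
```

```text
[ 0.47594004 -0.05442863  0.18613931] [-2.10975030e-02  9.99777249e-01  1.90051190e-04 -5.58713075e-04] [-0.04354262  0.15824072  0.00535232] [ 0.26921437  0.28487679 -2.19925405]
```

View pics/c4.png

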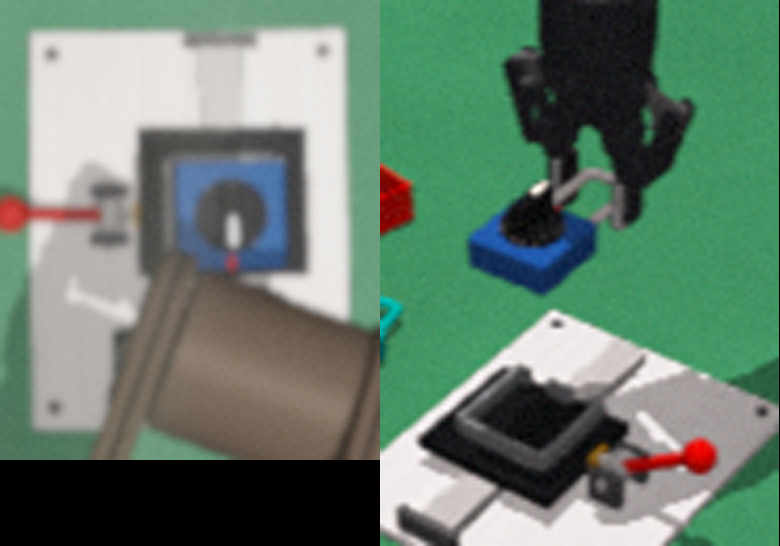

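The lock is up and open. Now I'll check how level it is by triangulating corners and against the projection of a level lock.

```bash
cat > lv.py <<'E'
from h import *
import sys
t=read("top");c=read("scene"); s=get_state(); p=s['eef_pos']; yw=.041
ex=np.array([np.cos(yw),np.sin(yw),0]);ey=np.array([-ex[1],ex[0],0]);ez=np.array([0,0,1.])
# level lock: centre 72 mm inward of the grip point (1 mm grip offset), underside 12 mm below
zc=float(sys.argv[2]) if len(sys.argv)>2 else 0
O=np.array([p[0],p[1],p[2]])+ex*.072
L={(a,b,h):O+ex*.031*a+ey*.031*b+ez*(.012 if h else -.012) for a in(-1,1) for b in(-1,1) for h in(0,1)}
S=7
B=cv2.resize(c["color"][150:185,260:320],None,fx=10,fy=10,interpolation=cv2.INTER_CUBIC)
A=cv2.resize(t["color"][202:242,280:325],None,fx=8,fy=8,interpolation=cv2.INTER_CUBIC)
for k,X in L.items():
    q=proj(c,X)[0]; cv2.circle(B,tuple(int(v) for v in ((q-[260,150]+.5)*10)),4,(0,255,255) if k[2] else (255,255,0),1)
    q=proj(t,X)[0]; cv2.circle(A,tuple(int(v) for v in ((q-[280,202]+.5)*8)),4,(0,255,255) if k[2] else (255,255,0),1)
    print(k,np.round(proj(c,X)[0],1))
o=np.zeros((600,800,3),np.uint8); B=cv2.resize(B,None,fx=.7,fy=.7) if 0 else B
o[:350,:600]=B; o[350:350+250,:360]=A[:250]
cv2.imwrite(f"pics/{sys.argv[1]}.png",o)
E
python3 lv.py l1
```

```text
(-1, -1, 0) [283.5 161.4]
(-1, -1, 1) [283.4 154.2]
(-1, 1, 0) [301.5 168.6]
(-1, 1, 1) [301.7 161.3]
(1, -1, 0) [270.1 171.7]
(1, -1, 1) [269.8 164.3]
(1, 1, 0) [288.4 179.3]
(1, 1, 1) [288.3 171.9]
```

View pics/l1.png

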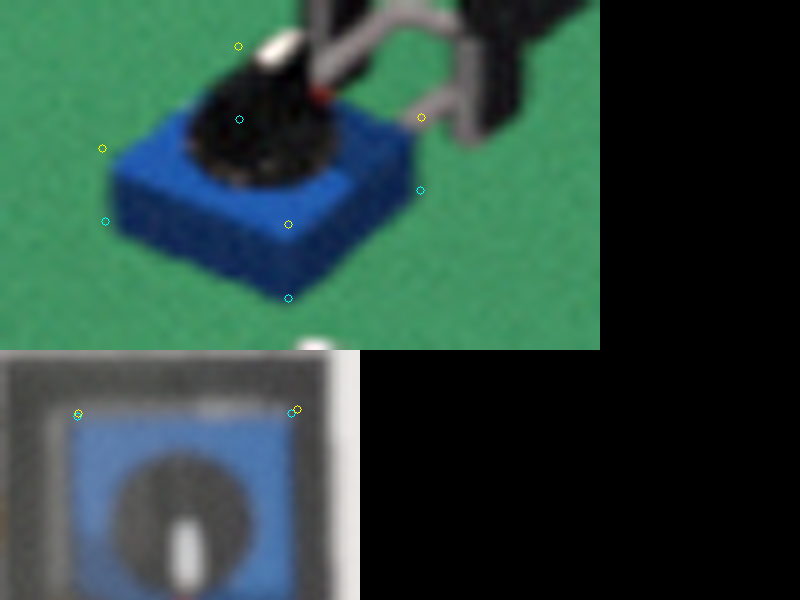

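The case edges match a level lock to within about 1°: right-edge slope 0.81 against 0.81 predicted, front edge 0.40 against 0.41. The dial is on top and the shackle is out. It's lifted about 14 cm and the lever is still over.

```bash
python3 -c "
from plant import ctrl,get_state
print(get_state()['eef_pos'],get_state()['dq'].round(3)); print(ctrl.sign_off())"
```

```text
[ 0.47607749 -0.05447257  0.18632123] [-0.    -0.002 -0.002 -0.001 -0.001  0.001]
the job is handed in; nothing more can be done
None
```

The job is handed in: the stage is clamped, the dial pointer is at the red mark, the shackle is pulled to its stop, and the lock is held still about 14 cm above the nest, level to about 1° by the camera check, at around 21 s.

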